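# Twist-lock the bonbon stand and carry it to the serving board

### The arm

A 6-joint arm with a two-finger parallel gripper is mounted at the origin on a cart in front of the work surface, level with it; the furniture and walls round the work are solid. World frame = base frame: x ahead of the robot, y to its left, z up, the work surface at z = 0. Lengths are in mm, angles in rad, forces in N, time in s.
With the tool pointing down it reaches from about 250 to 775 mm from the base axis. Payload 8.9 kg.
Tool frame: the origin (TCP) lies at the very end of the fingers, on their centre line; the grasp point (between the pads) lies 19 mm behind it; z points along the fingers, y is the direction in which the jaws open and shut (so a half turn about z gives the same grasp; the last joint's range is limited). The gripper opens to 85 mm and grips with 20 to 120 N. Pads are 22 mm wide; open, the fingers measure 114 mm over their backs; the gripper's body (76 mm by 85 mm) begins 54 mm behind the grasp point. The pads swing forward as they close: fully open they stand 13 mm farther back than shut.
Start: joints at [-0.139, 0.291, -0.153, 1.127, 0, 1.431], TCP at [524.999, 0.004, 231.305] pointing down, gripper open.
Joint ranges: [-2.52, 2.52], [-0.91, 1.74], [-1.3, 1.37], [-1.96, 2.02], [-1.52, 1.47], [-3.14, 3.14]. Speed limits (rad/s): [2.22, 2.22, 2.79, 3.14, 3.14, 3.14].

### API

Orientations are given as a rotation vector (axis times angle).
In Python, from cell import bot gives the robot as it stands.
- The arm moves only by the tool servo_tool, never from a script. Its argument "deltas" is a list of rows, each a list of 7 numbers: the shift along the tool's x, y, z in mm, then the turn, a rotation vector about the tool's x, y, z in degrees, then the closure, from -1 (fully open) to 1 (shut), so that 0 is half open. A call has 1 to 8 rows; each row shifts and turns the commanded pose from where the row before left it, along the tool's axes as they then stand; what a row does not reach is not made up. A row lasts 1/12 s, in which the tool goes at most 41.7 mm and 7.16 degrees, less where a joint would pass 70% of its speed; a pose out of reach is approached as far as the arm can. A call is refused whole if a number of a shift passes 41.7 or a number of a turn 7.16, either way. A call with a gripper value outside its range is refused whole. The fingers move at their own pace and stop on an object; the grip force is fixed at half the most. Time passes only in rows, so rows that do not move let the fingers close. It gives the time, the measured TCP pose, the force and the opening at its end, in the units of the state.
- bot.state(): the state, without advancing time (a new reading comes with each control period).
- bot.grab_frame(name): name is "scene" or "side" or "wrist"; returns the picture (400x640x3 uint8, blue, green, red); there is no depth.
- bot.camera_model(name): a dict with "camera_matrix" (3x3 intrinsics, pixels), "R" (3x3) and "t" (3): a world point X has camera coordinates R X + t; the wrist camera has in their place "mount" (4x4, takes a point from camera to tool coordinates, whose origin is the TCP and whose axes are the flange's). Camera axes: x right, y down, z forward; pixel columns grow to the right and rows downward; lengths in mm; the calibration is good to about 2 mm. A picture is of the moment at which its call begins: read the wrist's pose just before it. camera_model takes no time and is no camera call.
- bot.hand_in(): hands the job in, once; it reports no verdict.
Trained networks look in the newest picture that a camera, given by its name, has taken for a name from the list of things; names that differ only in an ending like _2 or _b are one class to them, and where a whole thing is asked for, a point or a joint stands for the part that bears it (a point fixed in the world has none). Each returns a list of dicts, best first, with "p" (0 to 1); they miss things now and then, are a little off and sometimes report something else, mostly with a low value. They report only what shows in the picture. A call takes as long as a camera call.
- bot.regions_of(label, camera): "mask" (400x640 bool, what is visible of it) and "box" ([left, top, right, bottom] in pixels, round what is visible of it).
The state is a dict: "time_s": time; "joint_pos": joint angles; "joint_vel": joint speeds; "tau": joint torques, N m; "tool_pos": TCP position; "tcp_rot": TCP orientation; "contact_force": force on the tool from outside, world axes, zero at the start; "ft_torque": the same for the moment, N m; "opening": finger opening in mm.
Only numpy, scipy, OpenCV 4.12 (cv2) and the standard library are available. Lean on these libraries where they do the work, as an engineer would, in place of code of your own. Each camera call takes 0.05 s, during which the arm holds its last target. There are 200 camera calls.

### The job

The bonbon dish has only been set loosely into its foot. Take it by the handle, turn it a quarter turn clockwise as seen from above until it is fully home and the handle lies along the foot, then carry the whole stand by that handle, level and with the truffle staying in the middle of the dish, over to the empty serving board. Finish while still holding it there by the handle, level and still, with the foot hanging about a hand's breadth above the middle of the board; do not set it down, and do not touch the truffle or disturb the things standing about.

Things in the scene. Friction and masses are not known exactly. Their poses are not given: they have to be found in the camera images.
- handle (a point): centre of the walnut grip bar of the dish's overhead handle, 100 mm above dish's origin. The bar is 60 mm long (x), 16 mm wide (y), 16 mm high (z); pinch it across y from above. Axes as the dish's: x along the bar, z up. A 6 mm brass hoop runs from both ends of the bar down to the rim. The dish weighs about 0.3 kg, balanced under the bar
- dish: white shallow dish, 160 mm across, rim 22 mm high, brass hub below, hoop handle above. Origin on its axis at the underside of the hub, 50 mm above the worktop at the start; z up, x along the handle bar and the two bayonet lugs hidden in the socket. At the start x lies about 90 deg counter-clockwise (seen from above) from the foot's x; locked, the two lie in line
- dish_mid (a point): middle of the dish's flat inner floor, 6 mm above dish's origin; axes as the dish's. The floor is flat to 12 mm from the middle and then rises at about 7 deg to the rim
- truffle: round brown chocolate truffle with light drizzle, 32 mm across, 25 g, loose in the middle of the dish, free to roll. Origin at its centre (its axes turn as it rolls). A gentle carry of about 0.1 m/s leaves it in the middle; hasty starts and stops send it up the side
- foot: weighted foot of the stand, about 0.55 kg: oblong dark walnut base with round ends, 150 mm (x) by 80 mm (y), 17 mm high, with a round brass socket 66 mm across up to 50 mm. Loose on the worktop. Origin at the centre of its underside, x along the long side, z up
- serving_board: empty oak serving board in front of the robot, 200 mm (x) by 300 mm (y), 16 mm thick, lying fixed on the worktop to the left or right of the stand. Origin at the centre of its underside. (A second board with fruit far to the left is not meant)
- jigger: copper double jigger, 43 mm across, 84 mm high, standing at the back; leave alone. Origin at its underside
- muddler: walnut muddler, 210 mm long (y), 38 mm thick, lying at the left; leave alone. Origin at its underside
- glass: rocks glass on a leather coaster, 92 mm across, 97 mm high, at the right; leave alone. Origin at its underside
- bitters: small amber bottle with light cap, 43 mm across, 142 mm high, standing at the back in the middle; leave alone. Origin at its underside
- socket (a point): centre of the rim of the foot's brass socket (50 mm above the foot's underside), on which the dish's hub rests; axes as the foot's. At the start the lugs stand in open slots and the dish would lift out without the foot. 90 deg clockwise they meet the stop and carry the foot, with 1.5 mm play. Turning takes about 0.1 N m; beyond the stop the foot just turns along on the worktop
- jar: glass jar with light lid, 64 mm across, 97 mm high, standing at the back left; leave alone. Origin at its underside

How it is judged:
By the outcome, as a careful person would: the job done as asked, in the order asked, and still so for the second after the job is handed in, while the arm keeps its last pose, push and grip.
It also fails if it takes over 58 s, if anything falls off the work surface, if the arm or the gripper's body presses on something with over 40 N, if the wrist force passes 120 N, or if a joint passes its speed limit or range.

## Working session

There is one attempt and no reset: what is moved stays moved. The work goes in short steps, Python scripts to look and compute and a tool call to move; the robot and the scene stay as the last step left them, time stands still between calls to the robot, and variables do not carry over. Pictures are saved under pics/ and viewed, about 8 in all and at most 12, crops included, and the job is handed in when it is done.

Besides the shell and the picture viewer there is one more tool, called after "Call:" as name(argument=value, ...), one argument or row to a line, values as JSON. servo_tool: Moves the arm, as the interface text tells. Its arguments: {"type":"object","properties":{"deltas":{"type":"array"}},"required":["deltas"]}

```bash
mkdir -p pics; cat > h.py <<'E'
import numpy as np, cv2
from scipy.spatial.transform import Rotation as Ro
from cell import bot
def cam(name, st=None):
    m=bot.camera_model(name); K=np.array(m["camera_matrix"])
    if "mount" in m:
        M=np.array(m["mount"]); st=st or bot.state()
        Rt=Ro.from_rotvec(st["tcp_rot"]).as_matrix(); Rwc=Rt@M[:3,:3]; c=Rt@M[:3,3]+np.array(st["tool_pos"])
        R=Rwc.T; t=-R@c
    else: R=np.array(m["R"]); t=np.array(m["t"])
    return K,R,t
def ray(px,z,c):
    K,R,t=c; d=R.T@np.linalg.inv(K)@np.array([px[0],px[1],1.]); o=-R.T@t
    return o+d*(z-o[2])/d[2]
def proj(X,c):
    K,R,t=c; p=K@(R@np.array(X,float)+t); return p[:2]/p[2]
E
python3 - <<'E'
from h import *
s=bot.state(); print({k:np.round(v,3).tolist() for k,v in s.items()})
for n in ["scene","side","wrist"]:
    c=cam(n); f=bot.grab_frame(n); cv2.imwrite(f"pics/{n}0.png",f)
    print(n,"cam pos",np.round(-c[1].T@c[2]))
    for l in ["handle","dish","foot","serving_board","truffle"]:
        r=bot.regions_of(l,n)
        print(n,l,[(round(q["p"],2),q["box"],[round(v) for v in np.argwhere(q["mask"]).mean(0)[::-1]]) for q in r[:2]])
E
```

```text
{'time_s': 0.0, 'joint_pos': [-0.139, 0.291, -0.154, 1.127, -0.0, 1.432], 'joint_vel': [-0.001, 0.001, 0.002, 0.0, 0.0, 0.0], 'tau': [-0.003, -53.715, 33.136, 0.016, -0.0, 0.0], 'tool_pos': [524.542, 0.064, 230.717], 'tcp_rot': [-2.221, -2.221, 0.001], 'contact_force': [1.01, -0.322, -0.691], 'ft_torque': [-0.034, -0.005, 0.035], 'opening': 85.632}
scene cam pos [ -94. 1197. 1377.]
scene handle [(0.65, [295.9, 230.8, 335.5, 270.0], [314, 254])]
scene dish [(0.86, [294.9, 233.1, 334.7, 273.3], [314, 255])]
scene foot [(0.47, [300.1, 266.5, 331.4, 278.9], [320, 272])]
scene serving_board [(0.86, [337.2, 174.1, 400.4, 228.6], [369, 201])]
scene truffle []
side cam pos [261. 925. 887.]
side handle [(0.77, [299.8, 237.1, 356.9, 294.7], [327, 270])]
side dish [(0.7, [268.8, 220.9, 278.7, 247.2], [274, 230]), (0.62, [298.3, 236.1, 359.8, 293.3], [327, 270])]
side foot [(0.55, [305.5, 283.0, 353.3, 299.4], [329, 293]), (0.31, [361.1, 136.0, 383.6, 168.0], [371, 151])]
side serving_board [(0.82, [337.0, 172.5, 400.7, 231.0], [370, 201]), (0.73, [238.7, 253.9, 265.6, 293.2], [251, 272])]
side truffle [(0.48, [321.3, 266.8, 334.3, 274.9], [327, 269])]
wrist cam pos [526.  65. 373.]
wrist handle [(0.68, [196.0, 2.7, 343.8, 43.0], [268, 15])]
wrist dish [(0.89, [200.5, 0.0, 340.4, 44.9], [268, 15])]
wrist foot []
wrist serving_board [(0.71, [165.0, 235.4, 341.3, 350.5], [271, 288]), (0.26, [198.1, 0.7, 342.8, 46.4], [268, 16])]
wrist truffle []
```

```bash
python3 -c "
import cv2,numpy as np
a=[cv2.imread(f'pics/{n}0.png') for n in ('scene','side')]
cv2.imwrite('pics/both.png',cv2.resize(np.vstack(a),(480,600)))"
```

```text
(no output)
```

View pics/scene0.png

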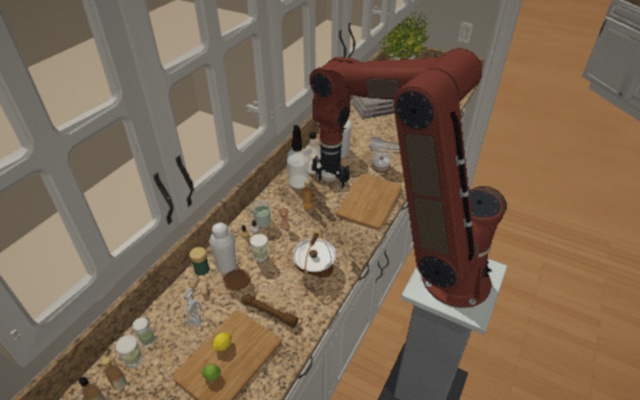

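View pics/wrist0.png

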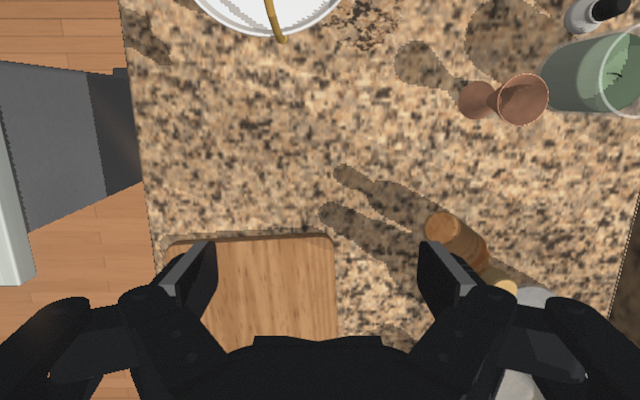

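The scene picture shows the dish at about (314,257), with the handle bar near (313,240), and the empty board at (369,201). In the wrist picture the dish is only partly visible at the top and the board is at the lower left (250,300).

```bash
python3 - <<'E'
from h import *
for n in ["scene","side"]:
    c=cam(n); 
    f=bot.grab_frame(n)
    for l,z in [("handle",150),("dish",72),("foot",17),("serving_board",16),("jigger",84),("muddler",19),("glass",97),("bitters",142),("jar",97)]:
        for q in bot.regions_of(l,n)[:2]:
            b=q["box"]; m=np.argwhere(q["mask"]).mean(0)[::-1]
            print(n,l,round(q["p"],2),ray(m,z,c).round(),ray([(b[0]+b[2])/2,(b[1]+b[3])/2],z,c).round())
f=bot.grab_frame("side"); cv2.imwrite("pics/sidecrop.png",cv2.resize(f[160:340,200:440],None,fx=3.3,fy=3.3,interpolation=cv2.INTER_CUBIC))
E
```

```text
scene handle 0.6 [447. 255. 150.] [449. 239. 150.]
scene dish 0.61 [482. 195.  72.] [481. 186.  72.]
scene foot 0.75 [434. 218.  17.] [464. 228.  17.]
scene foot 0.55 [713.  41.  17.] [712.  43.  17.]
scene serving_board 0.81 [ 448. -222.   16.] [ 453. -220.   16.]
scene jigger 0.64 [676.  95.  84.] [674.  99.  84.]
scene muddler 0.72 [510. 450.  19.] [505. 448.  19.]
scene glass 0.8 [ 490. -439.   97.] [ 483. -422.   97.]
scene bitters 0.64 [625.  -1. 142.] [621.   3. 142.]
scene bitters 0.28 [451. 249. 142.] [456. 237. 142.]
scene jar 0.79 [664. 281.  97.] [658. 284.  97.]
scene jar 0.25 [409. 277.  97.] [422. 289.  97.]
side handle 0.65 [459. 273. 150.] [458. 258. 150.]
side dish 0.61 [676. 270.  72.] [673. 273.  72.]
side dish 0.33 [452. 277.  72.] [460. 282.  72.]
side foot 0.86 [459. 228.  17.] [469. 228.  17.]
side foot 0.67 [704. 226.  17.] [701. 230.  17.]
side serving_board 0.62 [ 446. -212.   16.] [ 454. -205.   16.]
side serving_board 0.18 [463. 231.  16.] [467. 225.  16.]
side jigger 0.57 [674. 109.  84.] [676. 109.  84.]
side jigger 0.29 [670. 281.  84.] [676. 278.  84.]
side muddler 0.92 [511. 453.  19.] [511. 460.  19.]
side muddler 0.58 [ 518. -551.   19.] [ 492. -553.   19.]
side glass 0.57 [ 495. -417.   97.] [ 489. -422.   97.]
side bitters 0.88 [629.  22. 142.] [629.  16. 142.]
side bitters 0.27 [419. -46. 142.] [423. -43. 142.]
side jar 0.82 [664. 291.  97.] [659. 295.  97.]
side jar 0.38 [ 429. -105.   97.] [ 430. -101.   97.]
```

View pics/sidecrop.png

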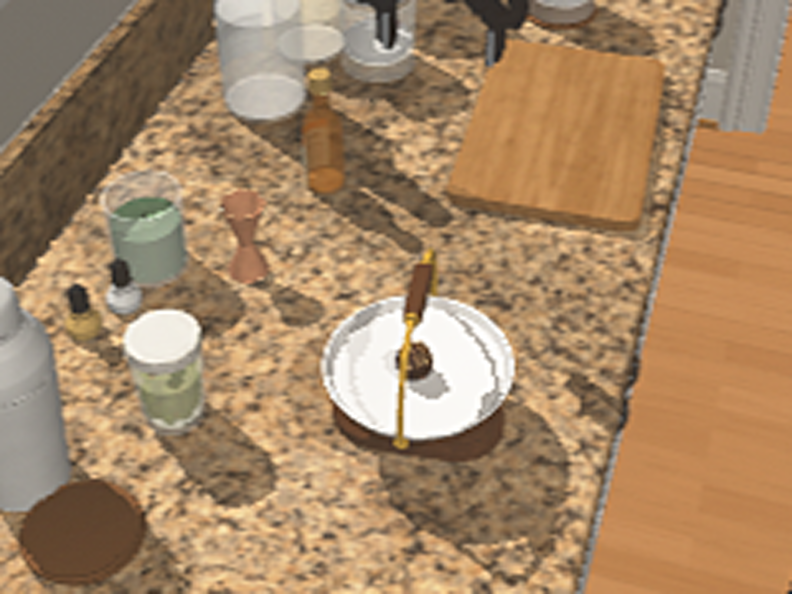

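The side crop shows the dish rim ellipse centred near crop (418,367). The bar is near crop (420,290), running along world y, and the truffle is in the middle at (413,360). The board's corners are at crop (508,42), (664,60), (640,225) and (450,190).

```bash
python3 - <<'E'
from h import *
c=cam("side")
for n,p,z in [("rim",(418,367),72),("bar",(420,290),150),("barA",(427,266),150),("barB",(411,318),150),("hoopnear",(400,443),72),("truf",(413,360),72),("b1",(508,42),16),("b2",(664,60),16),("b3",(640,225),16),("b4",(450,190),16)]:
    print(n,ray((200+p[0]/3.3,160+p[1]/3.3),z,c).round(1))
E
```

```text
rim [479.8 206.6  72. ]
bar [481.5 196.5 150. ]
barA [484.2 168.2 150. ]
barB [479.  228.3 150. ]
hoopnear [469.8 286.5  72. ]
truf [486.  200.4  72. ]
b1 [ 545.1 -370.6   16. ]
b2 [ 362.6 -387.2   16. ]
b3 [340.5 -89.6  16. ]
b4 [535.1 -85.4  16. ]
```

Call:
servo_tool(
  deltas=[
    [25, -9, -6, 0, 0, 0, -1],
    [26, -9, -6, 0, 0, 0, -1],
    [26, -9, -6, 0, 0, 0, -1],
    [26, -9, -6, 0, 0, 0, -1],
    [26, -9, -6, 0, 0, 0, -1],
  ],
)

```text
time_s: 2.37
tool_pos: [479.5, 130.1, 261.7]
tcp_rot: [2.222, 2.221, 0.0]
contact_force: [0.4, 0.2, -0.2]
opening: 85.6
```

```bash
python3 - <<'E'
from h import *
s=bot.state(); print(np.round(s["joint_pos"],3),s["tool_pos"],s["tcp_rot"])
c=cam("wrist"); f=bot.grab_frame("wrist"); cv2.imwrite("pics/w1.png",f)
for l,z in [("handle",158),("dish",72),("truffle",72)]:
    for q in bot.regions_of(l,"wrist")[:2]:
        b=q["box"]; m=np.argwhere(q["mask"]).mean(0)[::-1]
        print(l,round(q["p"],2),b,ray(m,z,c).round(),ray([(b[0]+b[2])/2,(b[1]+b[3])/2],z,c).round())
E
```

```text
[ 0.118  0.221 -0.166  1.183  0.     1.689] [479.46205461 130.057619   261.65862443] [2.22178198e+00 2.22099942e+00 2.88639464e-04]
handle 0.71 [239.4, 0.6, 407.1, 190.3] [485. 200. 158.] [485. 199. 158.]
dish 0.91 [245.2, 0.0, 402.9, 191.2] [486. 201.  72.] [488. 201.  72.]
truffle 0.6 [308.1, 88.0, 343.7, 113.5] [493. 197.  72.] [490. 196.  72.]
truffle 0.49 [480.4, 3.0, 603.8, 69.4] [686. 254.  72.] [687. 253.  72.]
```

View pics/w1.png

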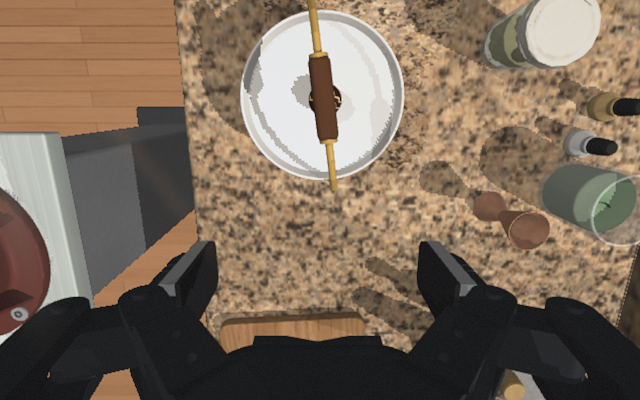

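The wrist picture shows the bar from (320,56) to (329,140), tilted a few degrees, with the truffle under it near (326,100). The dish rim is centred near (322,95). Joint 6 is at 1.69, so the quarter turn would run past its limit and I need a half turn first.

```bash
python3 - <<'E'
from h import *
c=cam("wrist"); f=cv2.imread("pics/w1.png").astype(int)
b,g,r=f[...,0],f[...,1],f[...,2]
m=((r>g+15)&(r<150)&(r-b<75)).astype(np.uint8); m[:45]=0;m[150:]=0;m[:,:300]=0;m[:,345:]=0
m=cv2.morphologyEx(m,cv2.MORPH_OPEN,np.ones((5,5)))
n,L,S,C=cv2.connectedComponentsWithStats(m); i=1+S[1:,4].argmax(); print(S[i],C[i])
rc=cv2.minAreaRect(np.argwhere(L==i)[:,::-1].astype(np.float32)); P=cv2.boxPoints(rc); print(rc)
W=np.array([ray(p,158,c) for p in P]); print(W.round(1),W.mean(0).round(1))
for k in (0,1):
    d=W[k+1]-W[k]; print(np.linalg.norm(d).round(1),np.degrees(np.arctan2(d[1],d[0])).round(1))
E
```

```text
[ 309   56   30   84 1802] [323.63374029  97.30077691]
((325.58282470703125, 97.19007110595703), (83.52079772949219, 26.132516860961914), 83.1572265625)
[[474.9 224.  158. ]
 [492.7 226.  158. ]
 [500.8 169.6 158. ]
 [481.9 167.3 158. ]] [487.6 196.7 158. ]
17.9 6.5
57.0 -81.8
```

Call:
servo_tool(
  deltas=[
    [0, 0, 0, 0, 0, -7.15, -1],
    [0, 0, 0, 0, 0, -7.15, -1],
    [0, 0, 0, 0, 0, -7.15, -1],
    [0, 0, 0, 0, 0, -7.15, -1],
    [0, 0, 0, 0, 0, -7.15, -1],
    [0, 0, 0, 0, 0, -7.15, -1],
    [0, 0, 0, 0, 0, -7.15, -1],
    [0, 0, 0, 0, 0, -7.15, -1],
  ],
)

```text
time_s: 3.23
tool_pos: [480.3, 127.8, 260.9]
tcp_rot: [-0.88, -3.015, 0.001]
contact_force: [0.9, -0.7, 0.3]
opening: 85.2
```

Call:
servo_tool(
  deltas=[
    [0, 0, 0, 0, 0, -7.15, -1],
    [0, 0, 0, 0, 0, -7.15, -1],
    [0, 0, 0, 0, 0, -7.15, -1],
    [0, 0, 0, 0, 0, -7.15, -1],
    [0, 0, 0, 0, 0, -7.15, -1],
    [0, 0, 0, 0, 0, -7.15, -1],
    [0, 0, 0, 0, 0, -7.15, -1],
    [0, 0, 0, 0, 0, -7.15, -1],
  ],
)

```text
time_s: 3.9
tool_pos: [480.3, 127.8, 260.9]
tcp_rot: [0.671, -3.069, 0.0]
contact_force: [-0.7, 0.8, -0.7]
opening: 85.7
```

Call:
servo_tool(
  deltas=[
    [0, 0, 0, 0, 0, -7.15, -1],
    [0, 0, 0, 0, 0, -7.15, -1],
    [0, 0, 0, 0, 0, -7.15, -1],
    [0, 0, 0, 0, 0, -7.15, -1],
    [0, 0, 0, 0, 0, -7.15, -1],
    [0, 0, 0, 0, 0, -7.15, -1],
    [0, 0, 0, 0, 0, -7.15, -1],
    [0, 0, 0, 0, 0, -7.15, -1],
  ],
)

```text
time_s: 4.57
tool_pos: [480.4, 127.8, 260.9]
tcp_rot: [2.058, -2.373, 0.0]
contact_force: [-0.8, -0.8, 0.5]
opening: 85.5
```

Call:
servo_tool(
  deltas=[
    [0, 0, 0, 0, 0, -7.15, -1],
    [0, 0, 0, 0, 0, -7.15, -1],
    [-34, 0, 0, 0, 0, 0, -1],
    [-35, 0, 0, 0, 0, 0, -1],
    [-35, 0, 0, 0, 0, 0, -1],
    [-35, 0, 0, 0, 0, 0, -1],
    [0, 0, 0, 0, 0, 0, -1],
  ],
)

```text
time_s: 5.15
tool_pos: [465.5, 271.0, 260.7]
tcp_rot: [-2.335, 2.101, 0.002]
contact_force: [-1.3, -0.5, -0.7]
opening: 85.5
```

```bash
python3 - <<'E'
from h import *
s=bot.state(); T=Ro.from_rotvec(s["tcp_rot"]).as_matrix(); print(np.round(s["joint_pos"],3),s["tool_pos"],T.round(3))
c=cam("wrist"); f=bot.grab_frame("wrist"); cv2.imwrite("pics/w2.png",f)
for p in [(486,198,158),(488,201,72)]: print(proj(p,c).round())
for l,z in [("handle",158),("dish",72)]:
    for q in bot.regions_of(l,"wrist")[:2]:
        b=q["box"]; print(l,round(q["p"],2),b)
E
```

```text
[ 0.391  0.302 -0.059  1.209  0.002 -1.286] [465.45409352 271.01927273 260.71673417] [[ 0.105 -0.994 -0.   ]
 [-0.994 -0.105  0.002]
 [-0.002  0.    -1.   ]]
[301.  88.]
[303.  95.]
handle 0.59 [222.0, 1.0, 391.6, 183.8]
dish 0.66 [228.6, 0.2, 391.0, 183.5]
```

View pics/w2.png

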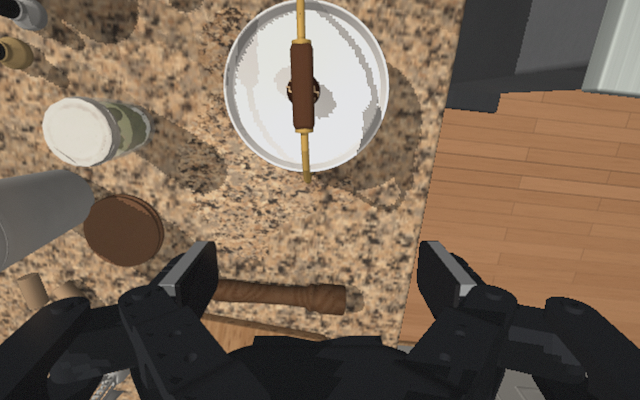

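The picture shows the bar nearly aligned with the tool, from (301,40) to (303,131), with its centre near (302,86). The truffle is under it near (303,91), and the muddler lies below it in the picture.

```bash
python3 - <<'E'
from h import *
s=bot.state(); T=Ro.from_rotvec(s["tcp_rot"]).as_matrix(); c=cam("wrist",s)
a,b=ray((301.5,41),158,c),ray((303,130),158,c); print(a,b,np.degrees(np.arctan2(*(a-b)[1::-1])), np.linalg.norm(a-b))
print("rim",ray((307,86),72,c))
B=(a+b)/2; B[2]=150; G=B+[0,0,-19]   # TCP target
print("tool delta",(T.T@(G-np.array(s["tool_pos"]))).round(1), "tool x yaw",np.degrees(np.arctan2(T[1,0],T[0,0])))
E
```

```text
[488.79220312 162.53624644 158.        ] [482.2956796  221.70219701 158.        ] -83.73392617247282 59.521546723259455
rim [485.16805288 187.51647886  72.        ]
tool delta [ 75.9 -11.9 129.8] tool x yaw -84.10425797842143
```

Call:
servo_tool(
  deltas=[
    [24, -4, 10, 0, 0, 0, -1],
    [25, -4, 20, 0, 0, 0, -1],
    [25, -4, 20, 0, 0, 0, -1],
    [0, 0, 20, 0, 0, 0, -1],
    [0, 0, 20, 0, 0, 0, -1],
    [0, 0, 20, 0, 0, 0, -0.5],
    [0, 0, 13, 0, 0, 0, 0],
    [0, 0, 7, 0, 0, 0, 0],
  ],
)

```text
time_s: 5.97
tool_pos: [484.6, 192.7, 129.6]
tcp_rot: [2.328, -2.106, -0.002]
contact_force: [-0.3, -0.5, -0.6]
opening: 51.3
```

```bash
python3 - <<'E'
from h import *
s=bot.state(); print(s["tool_pos"],s["opening"],s["contact_force"])
f=bot.grab_frame("wrist"); g=bot.grab_frame("side")
cv2.imwrite("pics/w3.png",np.vstack([cv2.resize(f[80:],(560,280)),cv2.resize(g[190:310,230:430],(533,320))[:, :533] if 0 else cv2.resize(g[190:310,230:440],(560,320))]))
E
```

```text
[484.59054709 192.71308716 129.60868267] 51.281378886332874 [-0.26272891 -0.49937316 -0.59146066]
```

View pics/w3.png

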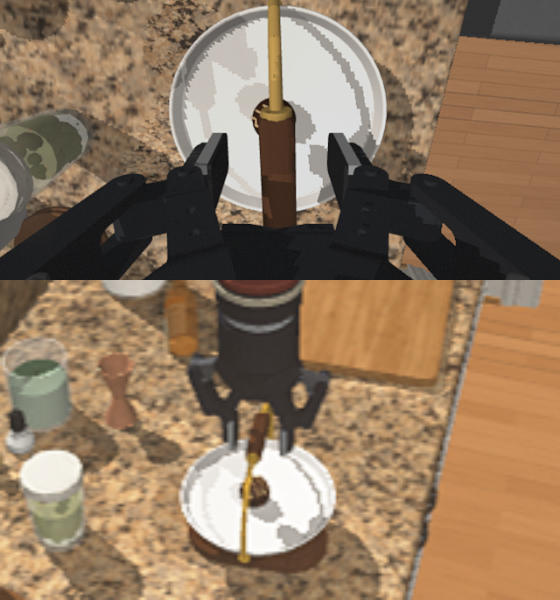

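The fingers straddle the bar evenly in the wrist view, with the bar between columns 260 and 295 and the fingers at 227 and 330. The truffle is still in the middle, so I'll close.

Call:
servo_tool(
  deltas=[
    [0, 0, 0, 0, 0, 0, 0.3],
    [0, 0, 0, 0, 0, 0, 0.5],
    [0, 0, 0, 0, 0, 0, 0.6],
    [0, 0, 0, 0, 0, 0, 0.7],
    [0, 0, 0, 0, 0, 0, 1],
    [0, 0, 0, 0, 0, 0, 1],
    [0, 0, 0, 0, 0, 0, 1],
  ],
)

```text
time_s: 6.65
tool_pos: [485.5, 195.1, 132.2]
tcp_rot: [-2.333, 2.103, -0.001]
contact_force: [-2.4, -0.9, 6.6]
opening: 15.1
```

Call:
servo_tool(
  deltas=[
    [0, 0, -0.3, 0, 0, 0.5, 1],
    [0, 0, 0, 0, 0, 1, 1],
    [0, 0, 0, 0, 0, 2, 1],
    [0, 0, 0, 0, 0, 2.5, 1],
    [0, 0, 0, 0, 0, 3, 1],
    [0, 0, 0, 0, 0, 3, 1],
    [0, 0, 0, 0, 0, 3, 1],
    [0, 0, 0, 0, 0, 3, 1],
  ],
)

```text
time_s: 7.32
tool_pos: [485.7, 195.7, 132.3]
tcp_rot: [-1.97, 2.444, 0.001]
contact_force: [-1.5, 3.1, 6.2]
opening: 14.9
```

```bash
cat > st.py <<'E'
from h import *
s=bot.state(); print(s["time_s"],np.round(s["tool_pos"],1),"F",np.round(s["contact_force"],1),"M",np.round(s["ft_torque"],3),"open",round(s["opening"],1),"j",np.round(s["joint_pos"],2))
T=Ro.from_rotvec(s["tcp_rot"]).as_matrix(); print("xyaw",np.degrees(np.arctan2(T[1,0],T[0,0])).round(2),"tilt",np.degrees(np.arccos(-T[2,2])).round(2))
E
python3 st.py
```

```text
7.3167 [485.7 195.7 132.3] F [-1.5  3.1  6.2] M [0.752 0.419 0.213] open 14.9 j [ 0.24  0.36 -0.32  0.88  0.   -1.11]
xyaw -102.25 tilt 0.12
```

Call:
servo_tool(
  deltas=[
    [0, 0, 0, 0, 0, 3, 1],
    [0, 0, 0, 0, 0, 3, 1],
    [0, 0, 0, 0, 0, 3, 1],
    [0, 0, 0, 0, 0, 3, 1],
    [0, 0, 0, 0, 0, 3, 1],
    [0, 0, 0, 0, 0, 3, 1],
    [0, 0, 0, 0, 0, 3, 1],
    [0, 0, 0, 0, 0, 3, 1],
  ],
)

```text
time_s: 7.98
tool_pos: [485.2, 195.8, 132.4]
tcp_rot: [-1.42, 2.801, 0.002]
contact_force: [-4.2, 2.6, 10.7]
opening: 14.8
```

Call:
servo_tool(
  deltas=[
    [0, 0, 0, 0, 0, 3, 1],
    [0, 0, 0, 0, 0, 3, 1],
    [0, 0, 0, 0, 0, 3, 1],
    [0, 0, 0, 0, 0, 3, 1],
    [0, 0, 0, 0, 0, 3, 1],
    [0, 0, 0, 0, 0, 3, 1],
    [0, 0, 0, 0, 0, 3, 1],
    [0, 0, 0, 0, 0, 2, 1],
  ],
)

```text
time_s: 8.65
tool_pos: [485.4, 195.8, 132.4]
tcp_rot: [-0.833, 3.028, 0.002]
contact_force: [-3.4, 2.9, 8.8]
opening: 15.2
```

```bash
python3 st.py
```

```text
8.65 [485.4 195.8 132.4] F [-3.4  2.9  8.8] M [0.69  0.811 0.313] open 15.2 j [ 0.24  0.36 -0.32  0.88  0.   -0.29]
xyaw -149.25 tilt 0.11
```

Call:
servo_tool(
  deltas=[
    [0, 0, 0, 0, 0, 2.5, 1],
    [0, 0, 0, 0, 0, 2.5, 1],
    [0, 0, 0, 0, 0, 2.5, 1],
    [0, 0, 0, 0, 0, 2.5, 1],
    [0, 0, 0, 0, 0, 2.5, 1],
    [0, 0, 0, 0, 0, 2.5, 1],
    [0, 0, 0, 0, 0, 2, 1],
    [0, 0, 0, 0, 0, 2, 1],
  ],
)

```text
time_s: 9.32
tool_pos: [485.5, 196.1, 132.5]
tcp_rot: [-0.323, 3.124, 0.004]
contact_force: [-2.8, 4.0, 7.8]
opening: 14.8
```

```bash
python3 st.py
```

```text
9.3167 [485.5 196.1 132.5] F [-2.8  4.   7.8] M [1.038 0.708 0.205] open 14.8 j [ 0.24  0.36 -0.32  0.88  0.    0.04]
xyaw -168.19 tilt 0.15
```

Call:
servo_tool(
  deltas=[
    [0, 0, 0, 0, 0, 2, 1],
    [0, 0, 0, 0, 0, 2, 1],
    [0, 0, 0, 0, 0, 2, 1],
    [0, 0, 0, 0, 0, 2, 1],
    [0, 0, 0, 0, 0, 2, 1],
    [0, 0, 0, 0, 0, 1.5, 1],
    [0, 0, 0, 0, 0, 0.5, 1],
    [0, 0, 0, 0, 0, 0, 1],
  ],
)

```text
time_s: 9.98
tool_pos: [485.5, 195.5, 132.3]
tcp_rot: [0.004, 3.141, 0.002]
contact_force: [-2.3, 1.9, 6.5]
opening: 15.0
```

```bash
python3 st.py; python3 - <<'E'
from h import *
f=bot.grab_frame("wrist"); g=bot.grab_frame("side")
cv2.imwrite("pics/w4.png",np.vstack([cv2.resize(f[80:],(560,280)),cv2.resize(g[190:310,230:440],(560,320),interpolation=cv2.INTER_CUBIC)]))
E
```

```text
9.9833 [485.5 195.5 132.3] F [-2.3  1.9  6.5] M [0.303 0.574 0.178] open 15.0 j [ 0.24  0.36 -0.32  0.88  0.    0.25]
xyaw 179.86 tilt 0.07
```

View pics/w4.png

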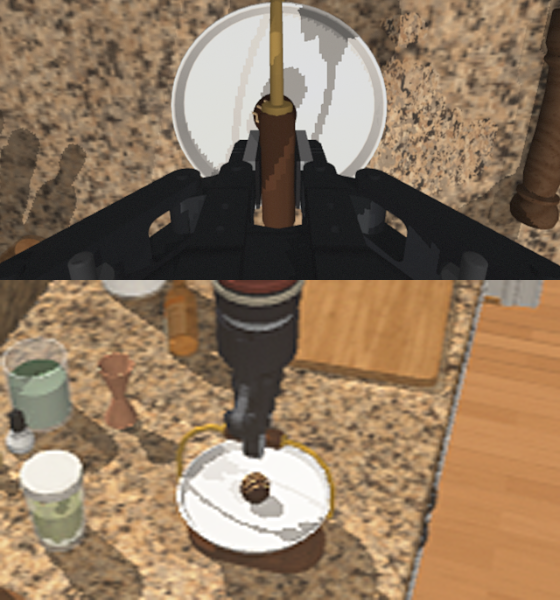

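The bar is gripped and now lies along world x, the truffle is still in the middle, and the foot shows below the dish at (190–327, 545–570). I turned 96° without seeing a clear torque rise. I'll turn a little further to make sure the dish is against the stop, and check whether the foot turns along.

Call:
servo_tool(
  deltas=[
    [0, 0, 0, 0, 0, 0.5, 1],
    [0, 0, 0, 0, 0, 1.5, 1],
    [0, 0, 0, 0, 0, 2, 1],
    [0, 0, 0, 0, 0, 2, 1],
    [0, 0, 0, 0, 0, 2, 1],
    [0, 0, 0, 0, 0, 1.5, 1],
    [0, 0, 0, 0, 0, 0.5, 1],
    [0, 0, 0, 0, 0, 0, 1],
  ],
)

```text
time_s: 10.75
tool_pos: [485.9, 195.2, 132.2]
tcp_rot: [0.277, 3.128, 0.001]
contact_force: [0.4, 1.0, 5.1]
opening: 15.1
```

```bash
python3 st.py; python3 - <<'E'
from h import *
from scipy.optimize import minimize
g=bot.grab_frame("side"); o=cv2.imread("pics/w4.png")[280:]; w3=cv2.imread("pics/w3.png")[280:]
n=cv2.resize(g[190:310,230:440],(560,320),interpolation=cv2.INTER_CUBIC)
w3=w3[200:320,130:400]; 
cv2.imwrite("pics/cmp.png",np.hstack([cv2.resize(np.vstack([w3,o[200:320,130:400],n[200:320,130:400]]),None,fx=1.6,fy=1.6)]))
E
```

```text
10.75 [485.9 195.2 132.2] F [0.4 1.  5.1] M [0.034 0.157 0.247] open 15.1 j [ 0.24  0.36 -0.32  0.88 -0.    0.42]
xyaw 169.87 tilt 0.09
```

View pics/cmp.png

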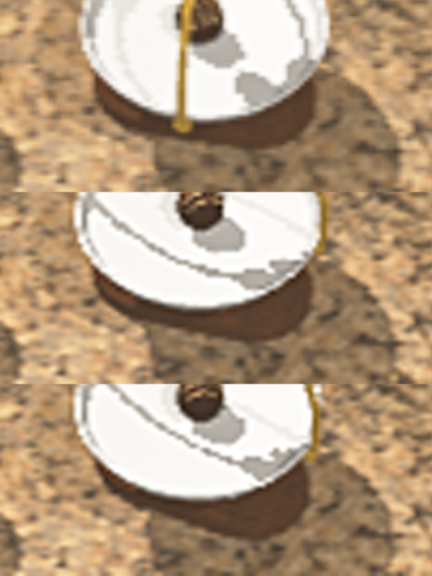

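The third frame shows the foot turned along (more of it now shows at the lower right), while it had not moved in the second. The stop was therefore reached, so I'll lift.

Call:
servo_tool(
  deltas=[
    [0, 0, -0.5, 0, 0, 0, 1],
    [0, 0, -0.5, 0, 0, 0, 1],
    [0, 0, -1, 0, 0, 0, 1],
    [0, 0, -1, 0, 0, 0, 1],
    [0, 0, -2, 0, 0, 0, 1],
    [0, 0, -2, 0, 0, 0, 1],
    [0, 0, -2, 0, 0, 0, 1],
    [0, 0, -1, 0, 0, 0, 1],
  ],
)

```text
time_s: 11.47
tool_pos: [485.0, 194.8, 141.6]
tcp_rot: [-0.277, -3.129, 0.0]
contact_force: [-0.7, -0.6, -10.0]
opening: 15.4
```

Call:
servo_tool(
  deltas=[
    [0, 0, -1, 0, 0, 0, 1],
    [0, 0, -2, 0, 0, 0, 1],
    [0, 0, -3, 0, 0, 0, 1],
    [0, 0, -4, 0, 0, 0, 1],
    [0, 0, -4, 0, 0, 0, 1],
    [0, 0, -3, 0, 0, 0, 1],
    [0, 0, -2, 0, 0, 0, 1],
    [0, 0, -1, 0, 0, 0, 1],
  ],
)

```text
time_s: 12.13
tool_pos: [485.5, 195.0, 162.1]
tcp_rot: [0.277, 3.129, 0.0]
contact_force: [0.2, 0.9, -8.5]
opening: 14.9
```

```bash
python3 st.py; python3 - <<'E'
from h import *
g=bot.grab_frame("side")
cv2.imwrite("pics/l1.png",cv2.resize(g[180:310,230:440],(630,390),interpolation=cv2.INTER_CUBIC))
E
```

```text
12.1333 [485.5 195.  162.1] F [ 0.2  0.9 -8.5] M [ 0.02  -0.037  0.005] open 14.9 j [ 0.24  0.34 -0.28  0.96  0.    0.42]
xyaw 169.9 tilt 0.04
```

View pics/l1.png

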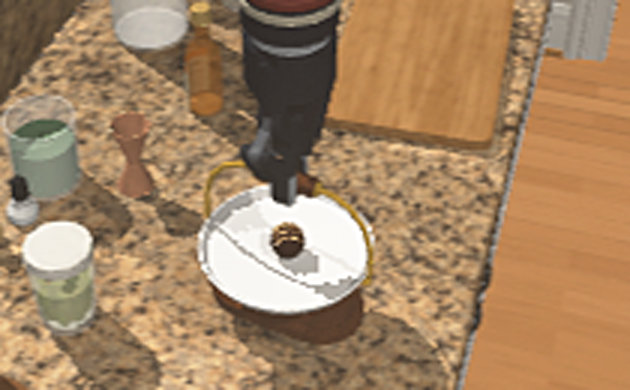

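The stand is carried: the wrist force is −8.5 N (about 0.87 kg) with no moment, and the truffle is centred at (288,240).

```bash
python3 - <<'E'
from h import *
s=bot.state(); T=Ro.from_rotvec(s["tcp_rot"]).as_matrix()
c0=cam("wrist",{"tool_pos":[524.54,0.06,230.7],"tcp_rot":[-2.221,-2.221,.001]})
for p in [(172,240),(332,234),(337,345)]: print(p,ray(p,16,c0).round(1))
print("top-edge far-near check")
for n in ("scene",):
    c=cam(n); bot.grab_frame(n)
    q=bot.regions_of("serving_board",n)[0]; r=cv2.approxPolyDP(cv2.convexHull(np.argwhere(q["mask"])[:,::-1].astype(np.int32)),5,True)[:,0]
    print([ (p.tolist(),ray(p,16,c).round().tolist()) for p in r])
for tgt in [(447,-233),(447,-228)]:
    print((T.T@(np.array([*tgt,244.])-np.array(s["tool_pos"]))).round(1))
E
```

```text
(172, 240) [356.7 -90.4  16. ]
(332, 234) [541.3 -82.8  16. ]
(337, 345) [ 549.4 -233.4   16. ]
top-edge far-near check
[([401, 187], [360.0, -377.0, 16.0]), ([378, 228], [347.0, -93.0, 16.0]), ([336, 213], [536.0, -89.0, 16.0]), ([361, 175], [552.0, -369.0, 16.0])]
[ -37.2 -428.   -82. ]
[ -36.3 -423.1  -82. ]
```

Call:
servo_tool(
  deltas=[
    [0, 0, -1, 0, 0, 0, 1],
    [0, 0, -3, 0, 0, 0, 1],
    [0, 0, -5, 0, 0, 0, 1],
    [0, 0, -7, 0, 0, 0, 1],
    [0, 0, -8, 0, 0, 0, 1],
    [0, 0, -8, 0, 0, 0, 1],
    [0, 0, -8, 0, 0, 0, 1],
    [0, 0, -8, 0, 0, 0, 1],
  ],
)

```text
time_s: 12.95
tool_pos: [485.4, 195.0, 210.8]
tcp_rot: [0.276, 3.129, 0.0]
contact_force: [0.3, -0.2, -10.0]
opening: 14.7
```

Call:
servo_tool(
  deltas=[
    [0, 0, -8, 0, 0, 0, 1],
    [0, 0, -8, 0, 0, 0, 1],
    [0, 0, -7, 0, 0, 0, 1],
    [0, 0, -5, 0, 0, 0, 1],
    [0, 0, -3, 0, 0, 0, 1],
    [0, 0, -2, 0, 0, 0, 1],
    [0, 0, -1, 0, 0, 0, 1],
    [0, 0, 0, 0, 0, 0, 1],
  ],
)

```text
time_s: 13.62
tool_pos: [485.2, 194.9, 243.5]
tcp_rot: [-0.277, -3.129, 0.0]
contact_force: [0.7, 0.2, -9.8]
opening: 14.8
```

Call:
servo_tool(
  deltas=[
    [0, -0.5, 0, 0, 0, 0, 1],
    [-0.1, -1, 0, 0, 0, 0, 1],
    [-0.2, -2, 0, 0, 0, 0, 1],
    [-0.3, -3, 0, 0, 0, 0, 1],
    [-0.4, -4, 0, 0, 0, 0, 1],
    [-0.4, -5, 0, 0, 0, 0, 1],
    [-0.5, -6, 0, 0, 0, 0, 1],
    [-0.5, -6, 0, 0, 0, 0, 1],
  ],
)

```text
time_s: 14.28
tool_pos: [482.7, 166.7, 243.6]
tcp_rot: [-0.277, -3.129, 0.0]
contact_force: [0.1, 0.1, -10.3]
opening: 14.9
```

Call:
servo_tool(
  deltas=[
    [-0.5, -5.8, 0, 0, 0, 0, 1],
    [-0.5, -5.8, 0, 0, 0, 0, 1],
    [-0.5, -5.8, 0, 0, 0, 0, 1],
    [-0.5, -5.8, 0, 0, 0, 0, 1],
    [-0.5, -5.8, 0, 0, 0, 0, 1],
    [-0.5, -5.8, 0, 0, 0, 0, 1],
    [-0.5, -5.8, 0, 0, 0, 0, 1],
    [-0.5, -5.8, 0, 0, 0, 0, 1],
  ],
)

```text
time_s: 14.95
tool_pos: [478.5, 120.5, 243.6]
tcp_rot: [0.277, 3.129, 0.0]
contact_force: [0.4, -0.4, -8.9]
opening: 14.8
```

Call:
servo_tool(
  deltas=[
    [-0.5, -5.8, 0, 0, 0, 0, 1],
    [-0.5, -5.8, 0, 0, 0, 0, 1],
    [-0.5, -5.8, 0, 0, 0, 0, 1],
    [-0.5, -5.8, 0, 0, 0, 0, 1],
    [-0.5, -5.8, 0, 0, 0, 0, 1],
    [-0.5, -5.8, 0, 0, 0, 0, 1],
    [-0.5, -5.8, 0, 0, 0, 0, 1],
    [-0.5, -5.8, 0, 0, 0, 0, 1],
  ],
)

```text
time_s: 15.62
tool_pos: [474.4, 74.1, 243.6]
tcp_rot: [0.277, 3.129, 0.0]
contact_force: [0.6, 1.1, -9.4]
opening: 14.5
```

Call:
servo_tool(
  deltas=[
    [-0.5, -5.8, 0, 0, 0, 0, 1],
    [-0.5, -5.8, 0, 0, 0, 0, 1],
    [-0.5, -5.8, 0, 0, 0, 0, 1],
    [-0.5, -5.8, 0, 0, 0, 0, 1],
    [-0.5, -5.8, 0, 0, 0, 0, 1],
    [-0.5, -5.8, 0, 0, 0, 0, 1],
    [-0.5, -5.8, 0, 0, 0, 0, 1],
    [-0.5, -5.8, 0, 0, 0, 0, 1],
  ],
)

```text
time_s: 16.28
tool_pos: [470.1, 27.7, 243.6]
tcp_rot: [0.277, 3.129, 0.0]
contact_force: [0.6, 0.4, -10.5]
opening: 15.2
```

Call:
servo_tool(
  deltas=[
    [-0.5, -5.8, 0, 0, 0, 0, 1],
    [-0.5, -5.8, 0, 0, 0, 0, 1],
    [-0.5, -5.8, 0, 0, 0, 0, 1],
    [-0.5, -5.8, 0, 0, 0, 0, 1],
    [-0.5, -5.8, 0, 0, 0, 0, 1],
    [-0.5, -5.8, 0, 0, 0, 0, 1],
    [-0.5, -5.8, 0, 0, 0, 0, 1],
    [-0.5, -5.8, 0, 0, 0, 0, 1],
  ],
)

```text
time_s: 16.95
tool_pos: [466.0, -18.7, 243.6]
tcp_rot: [0.277, 3.129, -0.0]
contact_force: [0.1, 0.3, -9.3]
opening: 15.1
```

Call:
servo_tool(
  deltas=[
    [-0.5, -5.8, 0, 0, 0, 0, 1],
    [-0.5, -5.8, 0, 0, 0, 0, 1],
    [-0.5, -5.8, 0, 0, 0, 0, 1],
    [-0.5, -5.8, 0, 0, 0, 0, 1],
    [-0.5, -5.8, 0, 0, 0, 0, 1],
    [-0.5, -5.8, 0, 0, 0, 0, 1],
    [-0.5, -5.8, 0, 0, 0, 0, 1],
    [-0.5, -5.8, 0, 0, 0, 0, 1],
  ],
)

```text
time_s: 17.62
tool_pos: [461.7, -65.1, 243.6]
tcp_rot: [-0.277, -3.129, -0.0]
contact_force: [-0.1, 0.1, -9.4]
opening: 15.2
```

Call:
servo_tool(
  deltas=[
    [-0.5, -5.8, 0, 0, 0, 0, 1],
    [-0.5, -5.8, 0, 0, 0, 0, 1],
    [-0.5, -5.8, 0, 0, 0, 0, 1],
    [-0.5, -5.8, 0, 0, 0, 0, 1],
    [-0.5, -5.8, 0, 0, 0, 0, 1],
    [-0.5, -5.8, 0, 0, 0, 0, 1],
    [-0.5, -5.8, 0, 0, 0, 0, 1],
    [-0.5, -5.8, 0, 0, 0, 0, 1],
  ],
)

```text
time_s: 18.28
tool_pos: [457.6, -111.5, 243.6]
tcp_rot: [0.277, 3.129, -0.0]
contact_force: [-0.1, -0.5, -10.5]
opening: 15.1
```

Call:
servo_tool(
  deltas=[
    [-0.5, -5.8, 0, 0, 0, 0, 1],
    [-0.5, -5.8, 0, 0, 0, 0, 1],
    [-0.5, -5.8, 0, 0, 0, 0, 1],
    [-0.5, -5.8, 0, 0, 0, 0, 1],
    [-0.5, -5.8, 0, 0, 0, 0, 1],
    [-0.5, -5.8, 0, 0, 0, 0, 1],
    [-0.5, -5.8, 0, 0, 0, 0, 1],
    [-0.5, -5.8, 0, 0, 0, 0, 1],
  ],
)

```text
time_s: 18.95
tool_pos: [453.4, -157.9, 243.6]
tcp_rot: [0.277, 3.129, 0.0]
contact_force: [0.3, -0.5, -9.3]
opening: 14.8
```

Call:
servo_tool(
  deltas=[
    [-0.5, -5.8, 0, 0, 0, 0, 1],
    [-0.5, -5.8, 0, 0, 0, 0, 1],
    [-0.5, -5.8, 0, 0, 0, 0, 1],
    [-0.5, -5.8, 0, 0, 0, 0, 1],
    [-0.5, -5.8, 0, 0, 0, 0, 1],
    [-0.5, -5.8, 0, 0, 0, 0, 1],
    [-0.5, -5.8, 0, 0, 0, 0, 1],
    [-0.5, -5.8, 0, 0, 0, 0, 1],
  ],
)

```text
time_s: 19.62
tool_pos: [449.1, -204.3, 243.6]
tcp_rot: [-0.277, -3.129, -0.0]
contact_force: [-0.3, 0.0, -10.2]
opening: 15.2
```

Call:
servo_tool(
  deltas=[
    [-0.5, -6, 0, 0, 0, 0, 1],
    [-0.5, -6, 0, 0, 0, 0, 1],
    [-0.4, -5, 0, 0, 0, 0, 1],
    [-0.4, -4, 0, 0, 0, 0, 1],
    [-0.3, -3, 0, 0, 0, 0, 1],
    [-0.2, -2, 0, 0, 0, 0, 1],
    [-0.1, -1, 0, 0, 0, 0, 1],
    [0, -0.5, 0, 0, 0, 0, 1],
  ],
)

```text
time_s: 20.28
tool_pos: [446.7, -231.2, 243.6]
tcp_rot: [-0.277, -3.129, -0.0]
contact_force: [0.2, 0.6, -8.6]
opening: 14.7
```

```bash
python3 st.py; python3 - <<'E'
from h import *
g=bot.grab_frame("side"); f=bot.grab_frame("wrist")
cv2.imwrite("pics/f1.png",np.vstack([cv2.resize(g[120:260,270:470],(500,350),interpolation=cv2.INTER_CUBIC),cv2.resize(f,(500,250))[:]]))
for n in ("side","scene"):
  if n=="scene": bot.grab_frame(n)
  c=cam(n)
  for l,z in [("truffle",192),("dish",186)]:
    for q in bot.regions_of(l,n)[:2]:
        b=q["box"]; print(n,l,round(q["p"],2),b,ray([(b[0]+b[2])/2,(b[1]+b[3])/2],z,c).round())
E
```

```text
20.2833 [ 446.7 -231.2  243.6] F [ 0.2  0.6 -8.6] M [ 0.006  0.062 -0.04 ] open 14.7 j [-0.62  0.24 -0.19  1.14  0.   -0.45]
xyaw 169.9 tilt 0.01
side truffle 0.57 [370.5, 153.4, 377.4, 163.5] [ 445. -211.  192.]
side dish 0.65 [353.0, 129.3, 403.2, 172.9] [ 443. -272.  186.]
scene truffle 0.47 [369.7, 165.3, 376.4, 174.3] [ 440. -220.  192.]
scene dish 0.74 [354.6, 149.2, 391.8, 184.9] [ 449. -244.  186.]
```

View pics/f1.png

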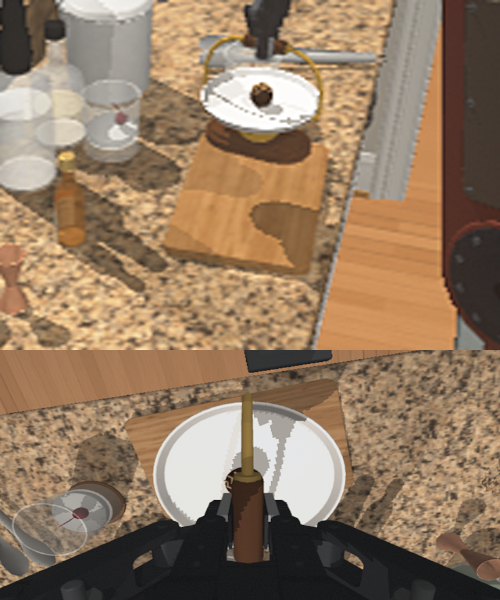

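The side view shows the stand over the board with the foot hanging in line with the handle. The truffle at (262,95) is in the middle of the rim ellipse (200–320, 68–130), and the surrounding things are standing. I'll let it settle and check once more.

Call:
servo_tool(
  deltas=[
    [0, 0, 0, 0, 0, 0, 1],
    [0, 0, 0, 0, 0, 0, 1],
    [0, 0, 0, 0, 0, 0, 1],
    [0, 0, 0, 0, 0, 0, 1],
    [0, 0, 0, 0, 0, 0, 1],
    [0, 0, 0, 0, 0, 0, 1],
    [0, 0, 0, 0, 0, 0, 1],
    [0, 0, 0, 0, 0, 0, 1],
  ],
)

```text
time_s: 21.3
tool_pos: [446.7, -231.2, 243.6]
tcp_rot: [-0.277, -3.129, 0.0]
contact_force: [0.6, 0.3, -10.1]
opening: 14.8
```

Call:
servo_tool(
  deltas=[
    [0, 0, 0, 0, 0, 0, 1],
    [0, 0, 0, 0, 0, 0, 1],
    [0, 0, 0, 0, 0, 0, 1],
    [0, 0, 0, 0, 0, 0, 1],
    [0, 0, 0, 0, 0, 0, 1],
    [0, 0, 0, 0, 0, 0, 1],
    [0, 0, 0, 0, 0, 0, 1],
    [0, 0, 0, 0, 0, 0, 1],
  ],
)

```text
time_s: 21.97
tool_pos: [446.7, -231.2, 243.6]
tcp_rot: [-0.276, -3.129, 0.0]
contact_force: [0.4, -0.1, -9.8]
opening: 14.8
```

```bash
python3 st.py; python3 - <<'E'
from h import *
for n in ("side","scene"):
  bot.grab_frame(n); c=cam(n)
  print(n,"expected truffle px",proj((446.7,-231.5,184.6),c).round(1))
  for q in bot.regions_of("truffle",n)[:1]:
    b=q["box"]; print(b,ray([(b[0]+b[2])/2,(b[1]+b[3])/2],184.6,c).round())
E
```

```text
21.9667 [ 446.7 -231.2  243.6] F [ 0.4 -0.1 -9.8] M [ 0.027 -0.012  0.01 ] open 14.8 j [-0.62  0.24 -0.19  1.14 -0.   -0.45]
xyaw 169.9 tilt 0.0
side expected truffle px [374.7 157.3]
[370.2, 153.8, 381.1, 164.0] [ 441. -222.  185.]
scene expected truffle px [372.5 169.2]
```

```bash
python3 -c "
from cell import bot
print(bot.hand_in())"
```

```text
the job is handed in; nothing more can be done
None
```

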